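# Brace a reagent jar with a stop pin and unscrew its cap

### The job

Take the steel stop pin out of the rack and stand it upright, right down in the empty socket of the bottle holder, and let go of it, so that it stops the steel bar on the jar's side from turning. Then unscrew the jar's tight white cap (anticlockwise from above) until its thread comes free, lift it straight up, and finish still holding it, level and just above the open mouth (its rim a finger's width or two clear), with the jar still seated in the holder, the pin still in its socket, and the glassware around left alone.

Things in the scene. Friction and masses are not known exactly. Their poses are not given: they have to be found in the camera images.
- pin_center (a point): Steel stop pin, standing upright in one of the rack's three holes (any of them). 88 mm long: shaft 14 mm diameter and 68 mm long with a tapered foot, topped by a round head 20 mm diameter and 20 mm high. 110 g. This point is half-way up, on the axis, 44 mm above the foot; the head's centre is 34 mm above it. z points along the pin to the head.
- pin_foot (a point): Centre of the lower end of the stop pin.
- socket (a point): Centre of the mouth of the empty socket, at the top of a square aluminium post 36 mm wide, 78 mm from the jar's axis. Hole 16 mm diameter with a 2 mm chamfer, 28 mm deep, mouth 40 mm above the bench; a pin fully in stands with its foot 28 mm below this point. z is up.
- holder: Bottle holder fixed to the bench: aluminium foot plate 120 x 120 mm, 12 mm thick, with a grey collar (outer diameter 76 mm, inner 66 mm, rim 40 mm above the bench) that the jar stands in, and the socket post in the direction of its +y axis. Origin on the bench under the middle of the collar, z up.
- jar_mouth (a point): Amber glass jar, 62 mm body diameter, 104 mm high, 450 g, standing loose in the collar on the 12 mm plate: it would turn with the cap if not braced. This point is the centre of its mouth (neck outer diameter 33 mm), 116 mm above the bench. x points along the jar's steel bar, z up.
- bar_end (a point): Outer end of the jar's steel side bar, 10 mm thick, that sticks out level from the band round the jar, 94 mm from the jar's axis, 57 mm above the bench. At the start it lies clockwise (from above) of the socket; turned anticlockwise by about 0.05 to 0.45 rad the jar brings it against a pin standing there, and then turns no further.
- cap_center (a point): White ribbed screw cap on the jar, 53 mm diameter, 24 mm high, 30 g. This point is on its axis, half-way up, 12 mm above its lower edge; on the jar it lies 8 mm below the mouth point. z is up out of the top. The inside of the skirt is 20 mm deep, so the lower edge clears the mouth once this point is 12 mm above the mouth point.
- thread (a joint): How far the cap's thread has been turned open relative to the jar, rad, anticlockwise from above: 0 tight, lags the cap by up to 0.15 rad of backlash; the cap is held down until about 0.55, lifts off freely from 0.65, and the thread meets a stop at 1.25 (with the jar's own play, some 1.0 to 1.3 rad of wrist turn from the start). Turning takes about 0.35 N m all the way. The cap does not rise by itself. It stays where it is left.
- tube_a: Stoppered glass test tube, 14 mm diameter, 94 mm high, standing in the rack. Bystander. Origin at its lower end. The rack is a grey block 200 x 60 x 40 mm with three holes in a row 65 mm apart, 30 mm deep.
- tube_b: A second, like test tube in the rack. Bystander. Origin at its lower end.
- flask: Conical glass flask, 76 mm base, 108 mm high, on the bench. Bystander. Origin under its centre.
- beaker: Glass beaker, 68 mm diameter, 70 mm high, on the bench. Bystander. Origin under its centre.
Not all that is in view belongs to the job. Of the things that look like the holder, take the one that is farthest to the robot's left at the start. Leave any yellow look-alike of the part that bears pin_center alone.

How it is judged:
By the outcome, as a careful person would: the job done as asked, in the order asked, and still so for the second after the job is handed in, while the arm keeps its last pose, push and grip.
It also fails if it takes over 56 s, if anything falls off the work surface, if the arm or the gripper's body presses on something with over 40 N, if the wrist force passes 120 N, or if a joint passes its speed limit or range.

### The arm

A 6-joint arm with a two-finger parallel gripper is mounted at the origin on the work surface. World frame = base frame: x ahead of the robot, y to its left, z up, the work surface at z = 0. Lengths are in m, angles in degrees, forces in N, time in s.
With the tool pointing down it reaches from about 0.325 to 0.85 m from the base axis. Payload 15.5 kg.
Tool frame: the origin (TCP) lies midway between the tips of the shut fingers; the grasp point (between the pads) lies 19 mm behind it; y points along the fingers, x is the direction in which the jaws open and shut, and the axes are right-handed (so a half turn about y gives the same grasp; the last joint's range is limited). The gripper opens to 91 mm and grips with 3 to 60 N. Pads are 32 mm wide; open, the fingers measure 118 mm over their backs; the gripper's body (76 mm by 178 mm) begins 60 mm behind the grasp point.
Start: joints at [-79.498, 28.281, 77.091, -0, 74.628, -5.472], TCP at [0.172, -0.601, 0.214] pointing down, gripper open.
Joint ranges: [-166.48, 166.48], [-47.26, 123.95], [12.59, 153.08], [-70.14, 250.14], [6.76, 159.57], [-176.63, 176.63]. Speed limits (degrees/s): [108.29, 108.29, 147.25, 172.46, 172.46, 172.46].

### API

Orientations are given as a 3x3 rotation matrix whose columns are the frame's x, y, z axes.
In Python, from bench import ctrl gives the robot as it stands. The module is installed in compiled form; this text tells all that it offers. Calls block until the motion is done:
- ctrl.goto(position, orientation): joint-space move of the TCP to a pose.
- ctrl.move_l(position, vel=0.15, ori=None, contact_N=None): straight line of the TCP; ori=None keeps the orientation; vel is the mean speed in m/s. With contact_N (N) it stops when the force on the tool has changed by that much, and returns True; else False.
- ctrl.movej(angles): joint-space move.
- ctrl.command_gripper(opening): opening from 0.0 (shut) to 1.0 (fully open); the grip force is fixed at half the most; returns when the fingers have stopped.
- ctrl.sleep(seconds).
- ctrl.ik(position, orientation): joint angles nearest the present ones, or None.
- ctrl.read_camera(name): name is "scene" or "top" or "wrist"; returns the picture (384x512x3 uint8, blue, green, red); there is no depth.
- ctrl.camera_params(name): a dict with "fx", "fy", "cx", "cy" (pixels), "pose" (4x4, takes a point from camera to world coordinates); the wrist camera has in their place "T_tool_cam" (4x4, takes a point from camera to tool coordinates, whose origin is the TCP and whose axes are the tool frame's). Camera axes: x right, y up, looking along -z (the intrinsics and any distortion apply to the point x, -y, -z); pixel columns grow to the right and rows downward; lengths in m; the calibration is good to about 2 mm. A picture is of the moment at which its call begins: read the wrist's pose just before it. camera_params takes no time and is no camera call.
A pose or a line that the arm cannot do raises ctrl.MotionError and nothing moves.
- ctrl.sign_off(): hands the job in, once; it reports no verdict.
Readings, each from a call of its own:
- ctrl.current_t(): time.
- ctrl.current_q(): joint angles.
- ctrl.current_dq(): joint speeds.
- ctrl.current_effort(): joint torques, N m.
- ctrl.current_tool_pos(): TCP position.
- ctrl.current_eef_rot(): TCP orientation.
- ctrl.current_contact_force(): force on the tool from outside, world axes, zero at the start.
- ctrl.current_wrist_torque(): the same for the moment, N m.
- ctrl.current_grip_width(): opening from 0.0 (shut) to 1.0 (fully open).
Only numpy, scipy, OpenCV 4.12 (cv2) and the standard library are available. Lean on these libraries where they do the work, as an engineer would, in place of code of your own. Each camera call takes 0.05 s, during which the arm holds its last target.

## Working session

There is one attempt and no reset: what is moved stays moved. The work goes in short steps, each a Python script; the robot and the scene stay as the last script left them, time stands still between calls to the robot, and variables do not carry over. Pictures are saved under pics/ and viewed, and the job is handed in when it is done.

```bash
mkdir -p pics
python3 - <<'E'
from bench import ctrl
import cv2, numpy as np
for n in ["scene","top","wrist"]:
    im=ctrl.read_camera(n); cv2.imwrite(f"pics/{n}0.png",im)
    p=ctrl.camera_params(n); print(n,{k:(np.round(v,3).tolist() if hasattr(v,'__len__') and not isinstance(v,str) else v) for k,v in p.items()})
print(ctrl.current_t(), ctrl.current_eef_rot(), ctrl.current_tool_pos())
E
```

```text
scene {'fx': 350.8291829671032, 'fy': 350.8291829671032, 'cx': 263.2393345830954, 'cy': 189.1991421048347, 'pose': [[-0.855, -0.277, 0.44, 0.927], [0.519, -0.454, 0.724, 0.618], [-0.001, 0.847, 0.531, 0.591], [0.0, 0.0, 0.0, 1.0]]}
top {'fx': 360.3076932433301, 'fy': 360.3076932433301, 'cx': 256.14511640122504, 'cy': 192.50285854103635, 'pose': [[0.028, 0.985, -0.168, 0.376], [-1.0, 0.027, -0.008, -0.04], [-0.003, 0.168, 0.986, 1.061], [0.0, 0.0, 0.0, 1.0]]}
wrist {'fx': 270.5100301429933, 'fy': 270.5100301429933, 'cx': 255.15925066069534, 'cy': 190.6739099254269, 'T_tool_cam': [[1.0, 0.0, 0.001, -0.001], [0.001, 0.252, -0.968, -0.172], [-0.001, 0.968, 0.252, 0.07], [0.0, 0.0, 0.0, 1.0]]}
0.15 [[ 2.75197848e-01 -1.63294013e-04  9.61387600e-01]
 [-9.61387191e-01  8.91444469e-04  2.75197883e-01]
 [-9.01961825e-04 -9.99999589e-01  8.83348271e-05]] [ 0.17194516 -0.60060284  0.2134875 ]
```

View pics/scene0.png

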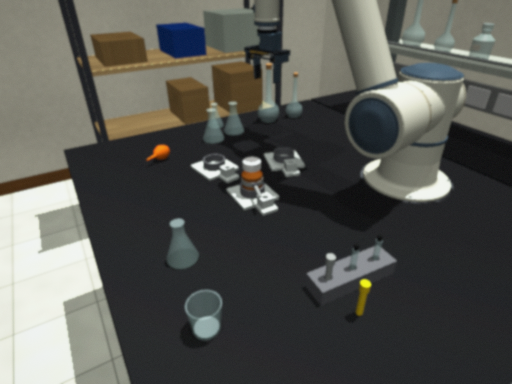

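View pics/top0.png

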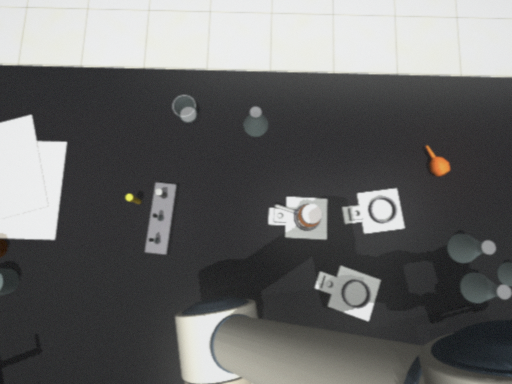

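View pics/wrist0.png

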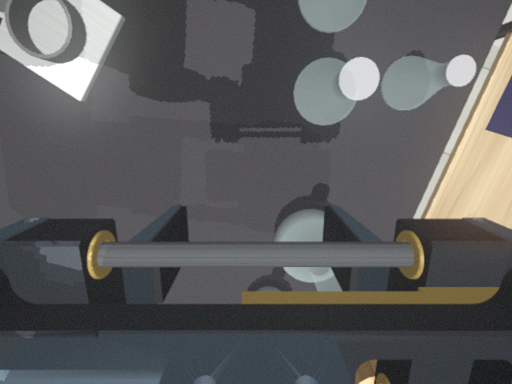

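Run:
```python
import cv2, numpy as np
s=cv2.imread("pics/scene0.png");t=cv2.imread("pics/top0.png")
a=cv2.resize(s[225:325,290:410],(480,400),interpolation=cv2.INTER_CUBIC)
b=cv2.resize(s[145:225,190:310],(480,320),interpolation=cv2.INTER_CUBIC)
cv2.imwrite("pics/c1.png",np.vstack([a[:,:],b])[:600] if 0 else a);cv2.imwrite("pics/c2.png",b)
c=cv2.resize(t[170:265,110:190],(480,570),interpolation=cv2.INTER_CUBIC)
d=cv2.resize(t[185:250,260:340],(640,520),interpolation=cv2.INTER_CUBIC)
cv2.imwrite("pics/c3.png",c);cv2.imwrite("pics/c4.png",d)
```

```text
(no output)
```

View pics/c1.png

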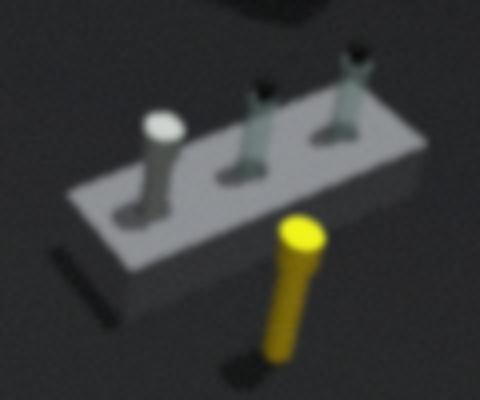

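View pics/c2.png

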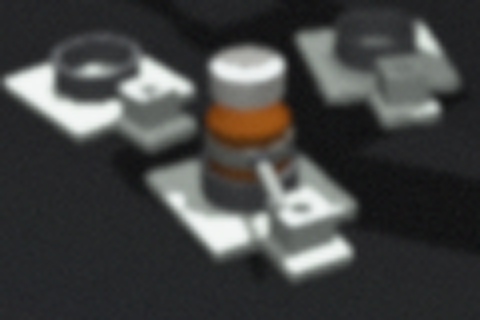

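View pics/c3.png

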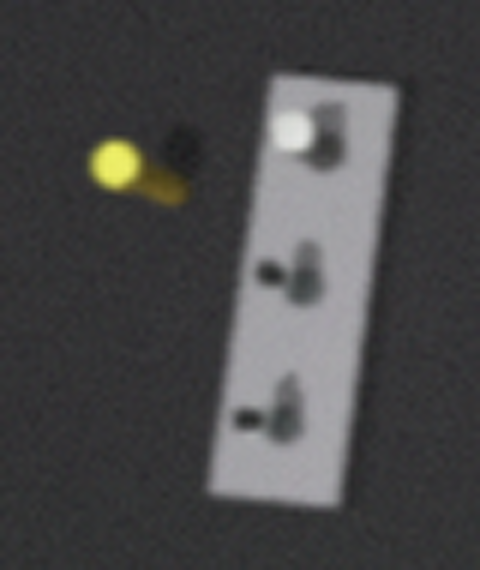

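View pics/c4.png

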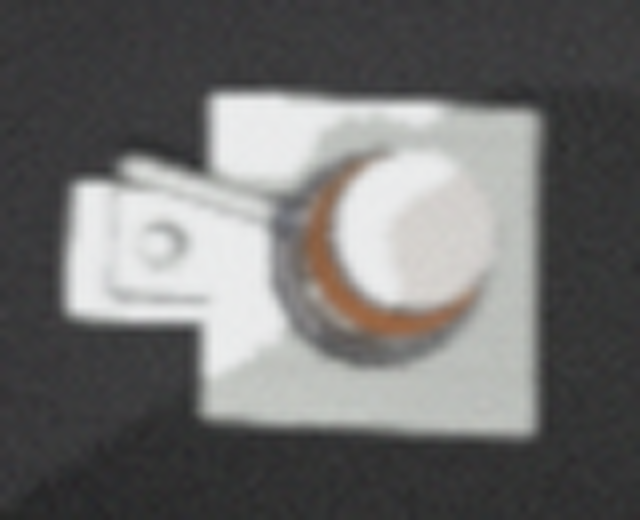

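```bash
cat > h.py <<'E'
from bench import ctrl
import cv2, numpy as np
def R(th):
    c,s=np.cos(th),np.sin(th); return np.array([[c,0,-s],[s,0,c],[0,-1,0]])
def camray(name,u,v,tp=None,tr=None):
    p=ctrl.camera_params(name)
    if name=="wrist":
        T=np.eye(4);T[:3,:3]=tr;T[:3,3]=tp; P=T@np.array(p["T_tool_cam"])
    else: P=np.array(p["pose"])
    d=np.array([(u-p["cx"])/p["fx"],-(v-p["cy"])/p["fy"],-1.])
    return P[:3,3],P[:3,:3]@d
def onz(name,u,v,z,tp=None,tr=None):
    o,d=camray(name,u,v,tp,tr); return (o+d*(z-o[2])/d[2])[:2]
def proj(name,X,tp=None,tr=None):
    p=ctrl.camera_params(name)
    if name=="wrist":
        T=np.eye(4);T[:3,:3]=tr;T[:3,3]=tp; P=T@np.array(p["T_tool_cam"])
    else: P=np.array(p["pose"])
    c=P[:3,:3].T@(np.array(X)-P[:3,3]); return np.array([p["cx"]+p["fx"]*c[0]/-c[2],p["cy"]-p["fy"]*c[1]/-c[2]])
def cen(mask):
    n,l,s,c=cv2.connectedComponentsWithStats(mask.astype(np.uint8))
    return [(s[i,4],np.round(c[i],2),s[i,:4]) for i in range(1,n) if s[i,4]>5]
E
python3 - <<'E'
from h import *
t=cv2.imread("pics/top0.png");s=cv2.imread("pics/scene0.png")
print("pinhead top", t[188:198,155:166].min(2))
m=np.zeros(t.shape[:2],bool); m[185:200,150:170]=t[185:200,150:170].min(2)>190
for a,c,b in cen(m): print(a,c,onz("top",*c,0.098))
m=np.zeros(s.shape[:2],bool); m[248:268,320:345]=s[248:268,320:345].min(2)>170
for a,c,b in cen(m): print('scene',a,c,onz("scene",*c,0.098))
# rack
m=np.zeros(t.shape[:2],np.uint8); m[170:265,140:190]=(t[170:265,140:190].min(2)>110)
m=cv2.morphologyEx(m,cv2.MORPH_CLOSE,np.ones((9,9)))
r=cv2.minAreaRect(cv2.findContours(m,0,1)[0][0]); bx=cv2.boxPoints(r); print("rack",r,[onz("top",*q,0.04).round(4) for q in bx], onz("top",*r[0],.04))
# from crops
for nm,u,v,z in [("socket",160,243,.04),("barend",125,163,.062),("cap",414,230,.12)]:
    c=(260+(u+.5)/8-.5,185+(v+.5)/8-.5); print(nm,c,onz("top",*c,z))
for nm,u,v,z in [("socket",302,208,.04),("cap",247,62,.12),("barend",263,163,.062)]:
    c=(190+(u+.5)/4-.5,145+(v+.5)/4-.5); print('scene',nm,c,onz("scene",*c,z))
for q in [(129,198)]: print("yellow",onz("top",*q,.088))
E
```

```text
pinhead top [[151 167 174 180 179 167 144 118 106 100 105]
 [163 188 201 203 203 193 155 115 102 102 103]
 [176 203 211 213 215 212 182 130 101  98 103]
 [178 204 214 216 219 218 193 134  91  91  98]
 [172 206 216 218 222 220 193 129  80  72  76]
 [172 206 218 221 223 218 176 113  65  59  65]
 [166 190 207 205 206 189 141  88  62  58  62]
 [161 166 164 161 146 125  96  75  62  62  65]
 [157 158 157 151 135 115  95  78  76  77  75]
 [162 161 160 159 153 143 121  96  84  85  96]]
29 [158.28 191.41] [0.53546848 0.23355713]
scene 35 [330.54 256.2 ] [0.53507493 0.23562531]
rack ((160.00999450683594, 217.92999267578125), (21.77889060974121, 71.13494110107422), 8.130102157592773) [array([0.3733, 0.2768]), array([0.5748, 0.2639]), array([0.5674, 0.2009]), array([0.3666, 0.2159])] [0.46885805 0.23946454]
socket (279.5625, 214.9375) [ 0.48683626 -0.09996657]
barend (275.1875, 204.9375) [ 0.51215144 -0.08596969]
cap (311.3125, 213.3125) [ 0.48470858 -0.17836505]
scene socket (265.125, 196.625) [ 0.48689659 -0.0958599 ]
scene cap (251.375, 160.125) [ 0.48369294 -0.17786133]
scene barend (255.375, 185.375) [ 0.49754241 -0.13240403]
yellow [0.5166571  0.31516651]
```

Run:
```python
from h import *
th=np.radians(86)
ctrl.goto([0.486,-0.125,0.25],R(th)); print(ctrl.current_t())
tp,tr=ctrl.current_tool_pos(),ctrl.current_eef_rot(); cv2.imwrite("pics/w1.png",ctrl.read_camera("wrist")); np.savez("w1.npz",tp=tp,tr=tr)
print(tp,proj("wrist",[.487,-.098,.04],tp,tr))
ctrl.goto([0.5353,0.2345,0.25],R(th)); print(ctrl.current_t())
tp,tr=ctrl.current_tool_pos(),ctrl.current_eef_rot(); cv2.imwrite("pics/w2.png",ctrl.read_camera("wrist")); np.savez("w2.npz",tp=tp,tr=tr)
print(tp,proj("wrist",[.5353,.2345,.098],tp,tr),ctrl.current_q())
```

```text
2.2083
[ 0.48597481 -0.12555982  0.24993834] [273.97716319 171.5979368 ]
3.6167
[0.53555936 0.23343981 0.2499983 ] [255.58196675 180.73533528] [ 1.76867871e+01  2.30920095e+01  8.01618915e+01 -1.35831574e-02
  7.67505412e+01 -6.82305444e+01]
```

View pics/w1.png

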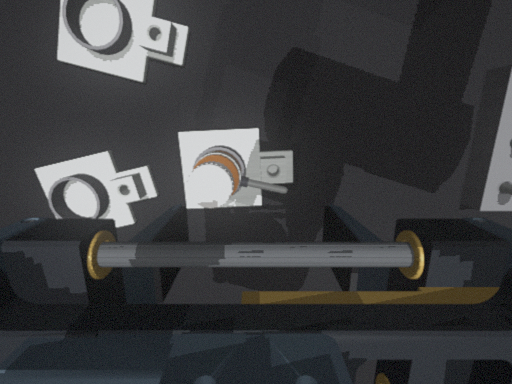

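View pics/w2.png

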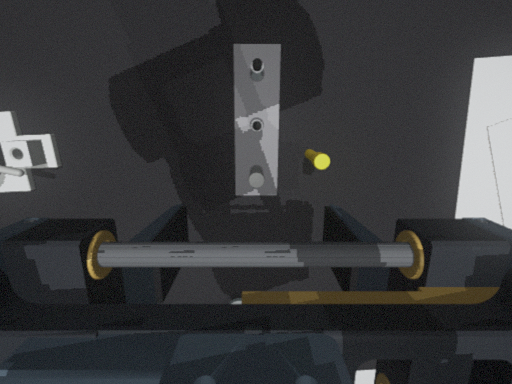

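Run:
```python
from h import *
for f,b in [("w1",(170,130,300,215)),("w2",(236,165,276,200))]:
    i=cv2.imread(f"pics/{f}.png")[b[1]:b[3],b[0]:b[2]]
    k=6 if f=="w1" else 14
    cv2.imwrite(f"pics/{f}c.png",cv2.resize(i,None,fx=k,fy=k,interpolation=cv2.INTER_CUBIC))
```

```text
(no output)
```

View pics/w1c.png

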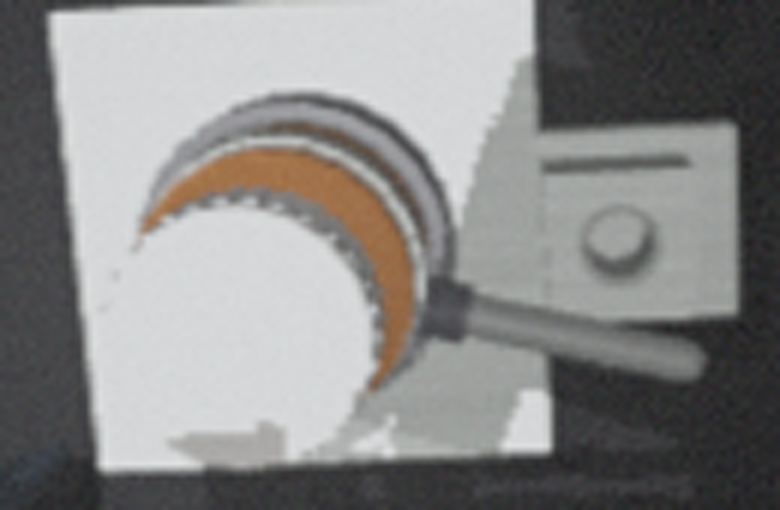

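View pics/w2c.png

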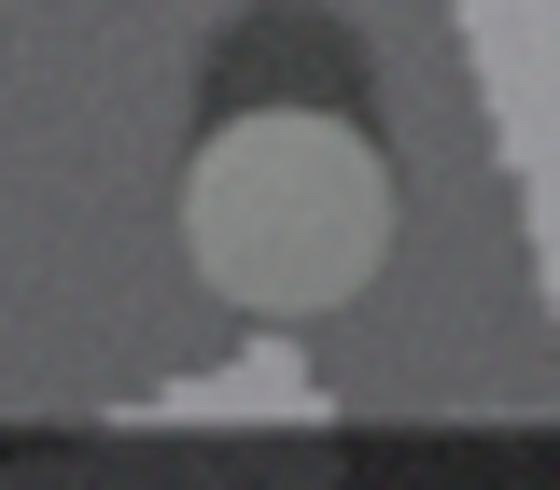

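Run:
```python
from h import *
w1=np.load("w1.npz");w2=np.load("w2.npz")
print("pin",onz("wrist",256.3,179.5,.098,w2["tp"],w2["tr"]))
f=lambda u,v:(170+(u+.5)/6-.5,130+(v+.5)/6-.5)
S=onz("wrist",*f(619,240),.04,w1["tp"],w1["tr"]);print("socket",S)
B=onz("wrist",*f(697,360),.057,w1["tp"],w1["tr"]);print("bar end",B)
c=[onz("wrist",*f(u,v),.108+dz,w1["tp"],w1["tr"]) for u,v,dz in [(240,208,.012),(384,330,0.012),(97,310,.012)]]; print(c)
# plate corners z=.012 
c=[onz("wrist",*f(u,v),.012,w1["tp"],w1["tr"]) for u,v in [(48,12),(535,0),(552,452),(100,470)]]; print("plate",np.round(c,4),np.mean(c,0))
c=[onz("top",260+u/8,185+v/8,.012) for u,v in [(210,93),(543,105),(540,437),(202,418)]]; print("plate top",np.mean(c,0))
c=[onz("wrist",*f(u,v),.04,w1["tp"],w1["tr"]) for u,v in [(738,122),(739,316)]]; print("post outer",c)
J=np.array([.4845,-.178])
for X in (S,B): print(np.degrees(np.arctan2(*(X-J)[::-1])),np.linalg.norm(X-J))
```

```text
pin [0.53381884 0.23548644]
socket [ 0.4839553  -0.09959131]
bar end [ 0.51032276 -0.08401555]
[array([ 0.4582071 , -0.17440908]), array([ 0.48354093, -0.14964815]), array([ 0.47570876, -0.20379738])]
plate [[ 0.422  -0.2355]
 [ 0.4277 -0.1154]
 [ 0.5445 -0.1189]
 [ 0.5408 -0.2388]] [ 0.48376547 -0.17717676]
plate top [ 0.48397559 -0.18087218]
post outer [array([ 0.45803845, -0.07026281]), array([ 0.50457482, -0.07175156])]
90.39802138350616 0.07841058512109927
74.63676415321616 0.09746738810585737
```

Run:
```python
from h import *
Rt=R(np.radians(86))
ctrl.command_gripper(0.5)
ctrl.move_l([.5345,.2348,.110],vel=.15,ori=Rt)
print(ctrl.move_l([.5345,.2348,.069],vel=.08,ori=Rt,contact_N=8))
print(ctrl.current_tool_pos(),ctrl.current_t())
ctrl.command_gripper(0.0)
print(ctrl.current_grip_width(),ctrl.current_contact_force(),ctrl.current_t())
im=ctrl.read_camera("scene");cv2.imwrite("pics/s2.png",cv2.resize(im[190:330,250:450],None,fx=4,fy=4))
```

```text
False
[0.53469619 0.23486098 0.06918467] 6.2333
0.2114176504539102 [ 0.16102454 -0.70866468  4.46451787] 6.7583
```

View pics/s2.png

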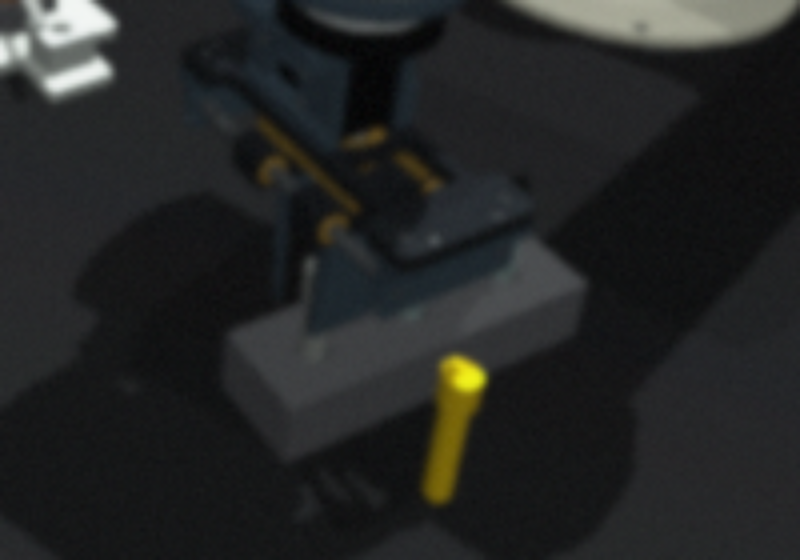

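Run:
```python
from h import *
Rt=R(np.radians(86))
ctrl.move_l([.5345,.2348,.115],vel=.08,ori=Rt)
ctrl.move_l([.5345,.2348,.200],vel=.15,ori=Rt)
print(ctrl.current_grip_width(),ctrl.current_contact_force())
ctrl.goto([.4855,-.0988,.200],Rt)
ctrl.move_l([.4855,-.0988,.130],vel=.1,ori=Rt)
ctrl.sleep(.2)
print(ctrl.current_tool_pos(),ctrl.current_grip_width(),ctrl.current_contact_force(),ctrl.current_t())
tp,tr=ctrl.current_tool_pos(),ctrl.current_eef_rot()
for n in ["scene","top","wrist"]:
    cv2.imwrite(f"pics/{n}3.png",ctrl.read_camera(n))
np.savez("w3.npz",tp=tp,tr=tr)
s=cv2.imread("pics/scene3.png");cv2.imwrite("pics/s3c.png",cv2.resize(s[120:230,190:310],None,fx=5,fy=5,interpolation=2))
for n in("scene","top"): print(n,proj(n,[.4855,-.0988,.04]),proj(n,tp-[0,0,.059]))
```

```text
0.21204345766116658 [ 0.15243607 -0.5997864  -1.89280432]
[ 0.48580834 -0.09890171  0.13052532] 0.21105232081269693 [-0.14137737  0.02867147 -0.16220805] 10.575
scene [265.003394   196.00480929] [264.91175015 186.6580081 ]
top [279.1439162  215.39431108] [279.86372635 214.07588634]
```

View pics/s3c.png

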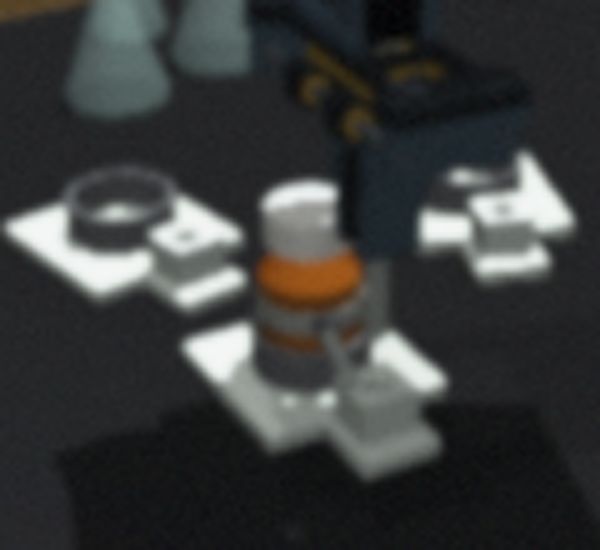

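View pics/top3.png

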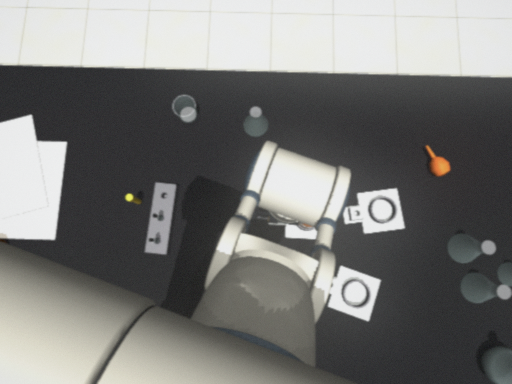

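View pics/wrist3.png

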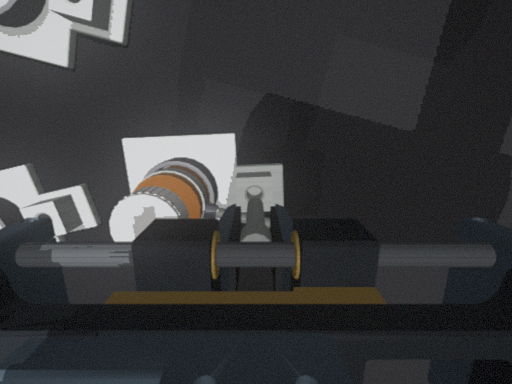

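Run:
```python
from h import *
i=cv2.imread("pics/wrist3.png")[155:250,200:310]; cv2.imwrite("pics/w3c.png",cv2.resize(cv2.convertScaleAbs(i,alpha=1.5),None,fx=6,fy=6,interpolation=2))
s=cv2.imread("pics/scene3.png")[165:215,245:295]; cv2.imwrite("pics/s3d.png",cv2.resize(cv2.convertScaleAbs(s,alpha=1.5),None,fx=11,fy=11,interpolation=2))
w=np.load("w3.npz"); print([proj("wrist",[.4855,-.0988,.04],w["tp"],w["tr"]),proj("wrist",w["tp"]-[0,0,.059],w["tp"],w["tr"])])
```

```text
[array([254.75295314, 193.8414919 ]), array([254.63837428, 203.47712402])]
```

View pics/w3c.png

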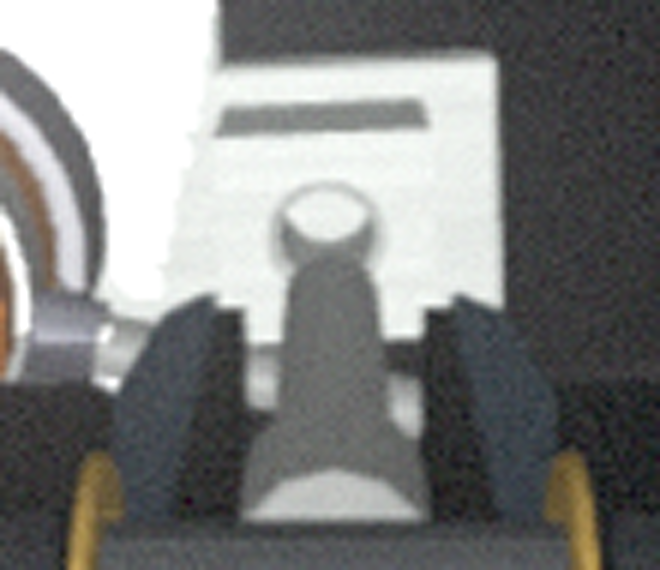

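View pics/s3d.png

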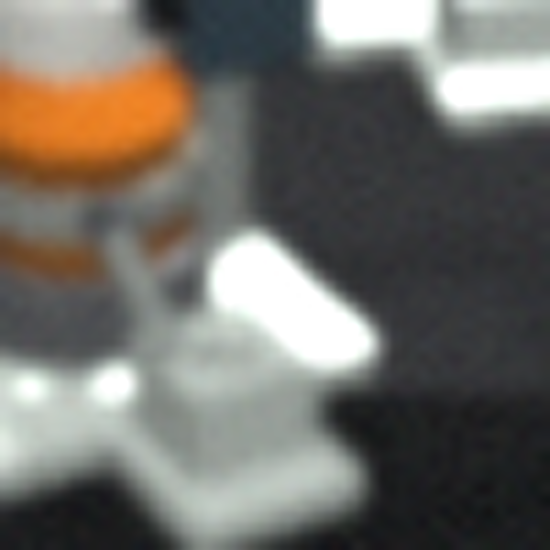

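Run:
```python
from h import *
Rt=R(np.radians(86)); x,y=.4855,-.0999
ctrl.move_l([x,y,.106],vel=.08,ori=Rt)
c=ctrl.move_l([x,y,.072],vel=.04,ori=Rt,contact_N=12)
print(c,ctrl.current_tool_pos(),ctrl.current_contact_force(),ctrl.current_wrist_torque(),ctrl.current_grip_width(),ctrl.current_t())
```

```text
False [ 0.48563646 -0.09994861  0.07215859] [-0.67338976  0.16277865 -1.62264257] [ 0.08959138 -0.1549657  -0.01473314] 0.2073542810751772 12.175
```

Run:
```python
from h import *
Rt=R(np.radians(86)); x,y=.4855,-.0999
c=ctrl.move_l([x,y,.068],vel=.03,ori=Rt,contact_N=6)
print(c,ctrl.current_tool_pos(),ctrl.current_contact_force())
ctrl.command_gripper(0.4); print(ctrl.current_grip_width())
ctrl.move_l([x,y,.17],vel=.12,ori=Rt)
print(ctrl.current_t(),ctrl.current_contact_force())
tp,tr=ctrl.current_tool_pos(),ctrl.current_eef_rot()
for n in ["scene","wrist"]:
    cv2.imwrite(f"pics/{n}4.png",ctrl.read_camera(n))
np.savez("w4.npz",tp=tp,tr=tr)
i=cv2.imread("pics/wrist4.png")[120:250,130:310]
s=cv2.imread("pics/scene4.png")[140:220,205:305]
cv2.imwrite("pics/w4c.png",np.hstack([cv2.resize(i,(400,289)),cv2.resize(s,(361,289),interpolation=2)]))
```

```text
True [ 0.48720208 -0.10047417  0.0693747 ] [-0.95957846 -0.11738     9.24431985]
0.4010461953571632
13.85 [ 0.56871921 -0.31817022 -0.60132111]
```

View pics/w4c.png

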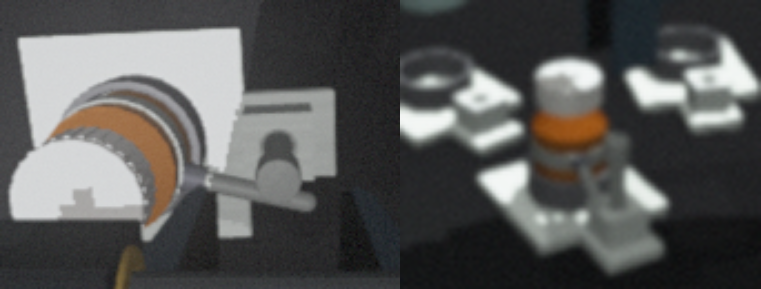

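Run:
```python
from h import *
th=np.radians(-60); Rt=R(th)
ctrl.goto([.484,-.1782,.20],Rt); ctrl.command_gripper(0.8)
tp,tr=ctrl.current_tool_pos(),ctrl.current_eef_rot()
print(tp,ctrl.current_q(),ctrl.current_t())
cv2.imwrite("pics/w5.png",ctrl.read_camera("wrist")); np.savez("w5.npz",tp=tp,tr=tr)
X=np.array([.484,-.1782,.12])
print(proj("wrist",X,tp,tr))
```

```text
[ 0.48399885 -0.17820858  0.20001373] [-2.68490804e+01  2.04304594e+01  9.34047660e+01 -5.97680251e-04
  6.61625010e+01  3.31510269e+01] 16.8167
[256.35903744 195.14045405]
```

View pics/w5.png

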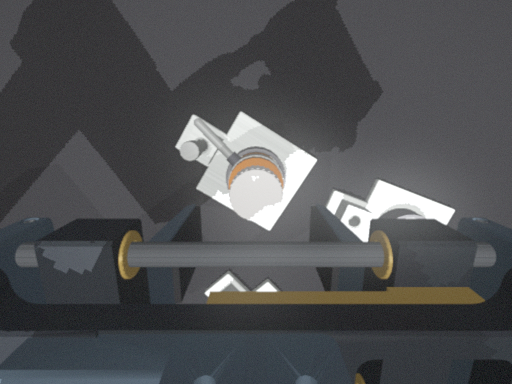

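Run:
```python
from h import *
Rt=R(np.radians(-60)); x,y=.484,-.1782
ctrl.move_l([x,y,.135],vel=.12,ori=Rt)
print(ctrl.move_l([x,y,.095],vel=.06,ori=Rt,contact_N=6),ctrl.current_tool_pos(),ctrl.current_contact_force())
ctrl.command_gripper(0.0)
print(ctrl.current_grip_width()*91,ctrl.current_tool_pos(),ctrl.current_contact_force(),ctrl.current_wrist_torque(),ctrl.current_t())
q=np.array(ctrl.current_q());np.save("q0.npy",q)
for k in range(1,5):
    q2=q.copy();q2[5]-=np.degrees(.1*k); ctrl.movej(q2)
    print(k,ctrl.current_q()[5]-q[5],ctrl.current_contact_force().round(2),ctrl.current_wrist_torque().round(3),ctrl.current_t())
cv2.imwrite("pics/s6.png",cv2.resize(ctrl.read_camera("scene")[120:220,200:320],None,fx=6,fy=6,interpolation=2)[:600])
```

```text
False [ 0.484126   -0.17828247  0.09510862] [ 0.87762652 -0.18648664 -0.0041178 ]
51.2690550404064 [ 0.48412561 -0.17826197  0.09520999] [-1.0733606  -0.41257105  3.45915106] [0.03704599 0.02385705 0.01936248] 18.8417
1 -5.589934776881716 [ 0.4  -0.06  1.61] [ 0.001 -0.1    0.   ] 19.0917
2 -11.19693432722158 [0.43 0.37 0.55] [-0.066 -0.072 -0.02 ] 19.3417
3 -16.867903200888232 [1.64 0.19 0.09] [-0.018 -0.299 -0.218] 19.5917
4 -22.57799761426468 [ 2.47 -0.91  0.13] [-0.106 -0.478 -0.24 ] 19.8417
```

View pics/s6.png

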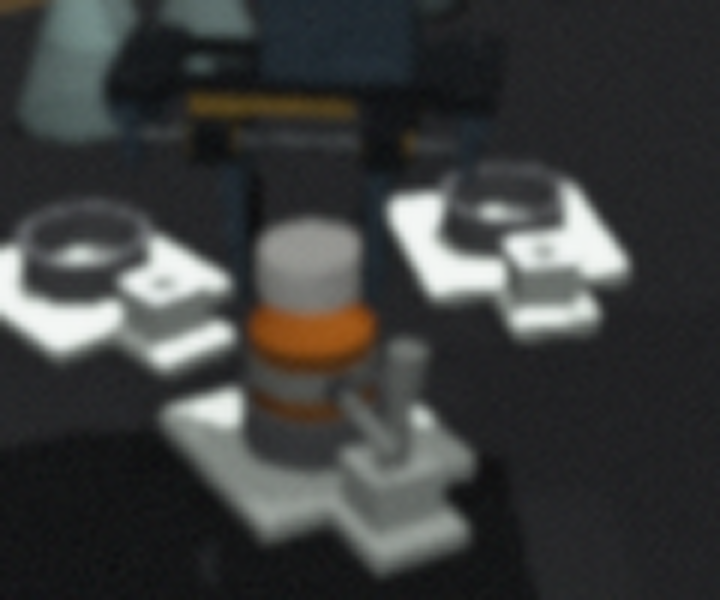

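Run:
```python
from h import *
q=np.load("q0.npy")
for k in range(5,12):
    q2=q.copy();q2[5]-=np.degrees(.1*k); ctrl.movej(q2)
    print(k,(q[5]-ctrl.current_q()[5]).round(1),ctrl.current_contact_force().round(2),ctrl.current_wrist_torque().round(3),round(ctrl.current_grip_width()*91,1),ctrl.current_t())
tp,tr=ctrl.current_tool_pos(),ctrl.current_eef_rot();print(tp)
cv2.imwrite("pics/s7.png",cv2.resize(ctrl.read_camera("scene")[120:220,200:320],None,fx=6,fy=6,interpolation=2)[:600])
cv2.imwrite("pics/w7.png",ctrl.read_camera("wrist"))
```

```text
5 28.3 [ 1.85 -0.79  1.02] [-0.169 -0.53  -0.255] 51.4 20.1417
6 34.0 [ 3.18 -1.4   1.6 ] [-0.163 -0.627 -0.267] 51.4 20.3917
7 39.8 [ 2.49 -1.27  1.77] [-0.161 -0.624 -0.22 ] 51.8 20.6417
8 45.5 [ 2.96 -1.35  3.18] [-0.265 -0.686 -0.247] 51.5 20.8917
9 51.2 [ 3.9  -0.92  3.47] [-0.249 -0.759 -0.263] 51.4 21.1417
10 56.9 [ 4.04 -0.97  4.14] [-0.326 -0.76  -0.266] 51.8 21.3917
11 62.7 [ 4.29 -1.71  3.38] [-0.349 -0.863 -0.265] 51.5 21.6417
[ 0.48426517 -0.17835605  0.09530549]
```

View pics/s7.png

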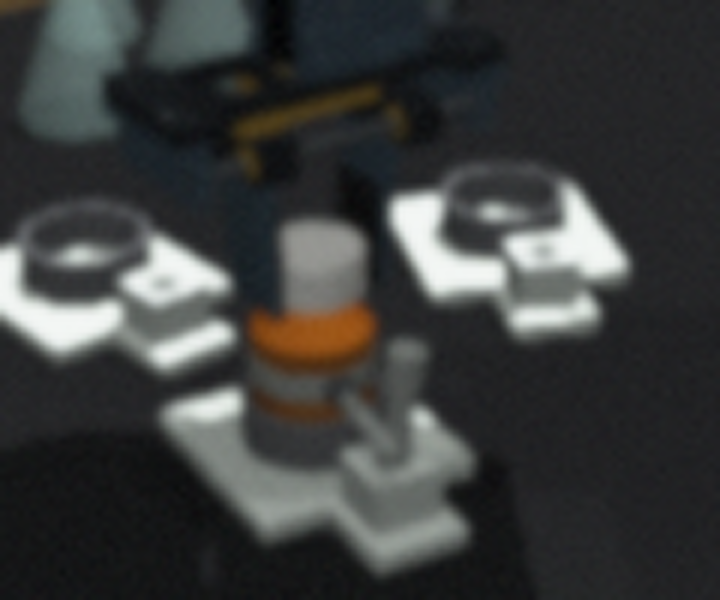

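View pics/w7.png

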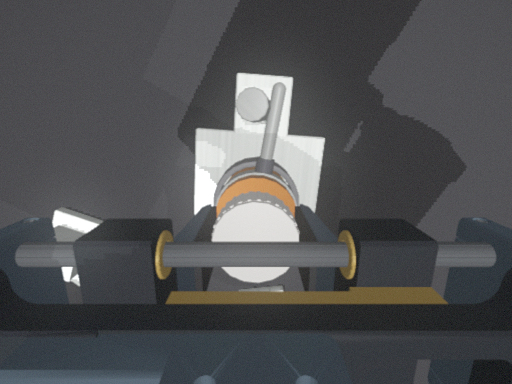

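Run:
```python
from h import *
tp,tr=ctrl.current_tool_pos(),ctrl.current_eef_rot()
q=np.array(ctrl.current_q()); np.save("q1.npy",q)
x,y=.4842,-.1783
print(ctrl.move_l([x,y,.099],vel=.02,contact_N=9)); ctrl.sleep(.15)
print(ctrl.current_tool_pos(),ctrl.current_contact_force().round(2),ctrl.current_wrist_torque().round(3),ctrl.current_t())
cv2.imwrite("pics/s8.png",cv2.resize(ctrl.read_camera("scene")[120:220,200:320],None,fx=6,fy=6,interpolation=2)[:600])
```

```text
False
[ 0.48409812 -0.17819716  0.09899011] [2.15 0.84 2.5 ] [ 0.145 -0.504 -0.101] 22.2333
```

View pics/s8.png

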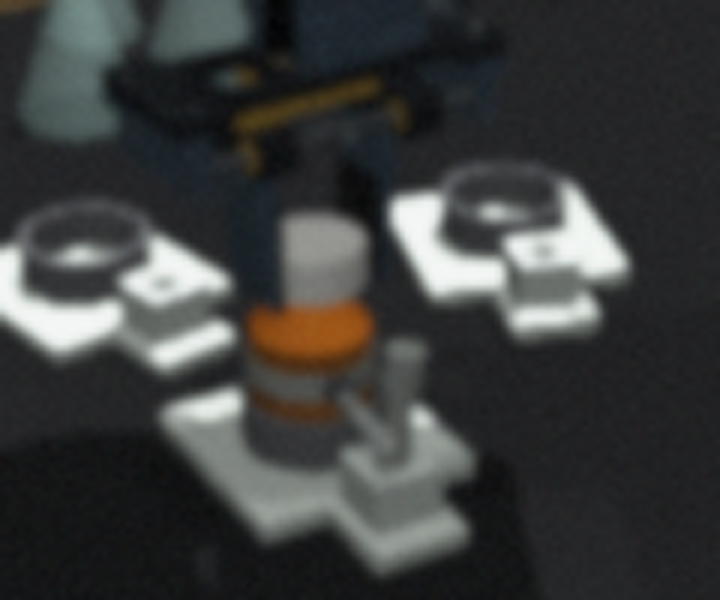

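Run:
```python
from h import *
x,y=.4842,-.1783
for z in (.107,.118,.135):
    print(ctrl.move_l([x,y,z],vel=.03,contact_N=9)); 
    print(ctrl.current_tool_pos().round(4),ctrl.current_contact_force().round(2),ctrl.current_wrist_torque().round(3),ctrl.current_t())
ctrl.sleep(.3)
print(ctrl.current_contact_force().round(2),ctrl.current_grip_width()*91, ctrl.current_eef_rot()[:,1])
s=ctrl.read_camera("scene");cv2.imwrite("pics/scene9.png",s)
cv2.imwrite("pics/s9.png",cv2.resize(s[120:220,200:320],None,fx=6,fy=6,interpolation=2)[:600])
cv2.imwrite("pics/w9.png",ctrl.read_camera("wrist"))
```

```text
False
[ 0.4841 -0.1783  0.1072] [-0.15  0.07 -0.58] [-0.035 -0.103  0.008] 22.7
False
[ 0.4842 -0.1783  0.1181] [-0.07  0.07  0.4 ] [ 0.005 -0.084 -0.016] 23.2167
False
[ 0.4842 -0.1783  0.135 ] [-0.63 -0.15 -0.23] [ 0.003 -0.062 -0.001] 23.9333
[-0.48  0.22 -0.79] 51.25704118258045 [ 1.47073199e-04 -9.23696999e-05 -9.99999985e-01]
```

View pics/s9.png

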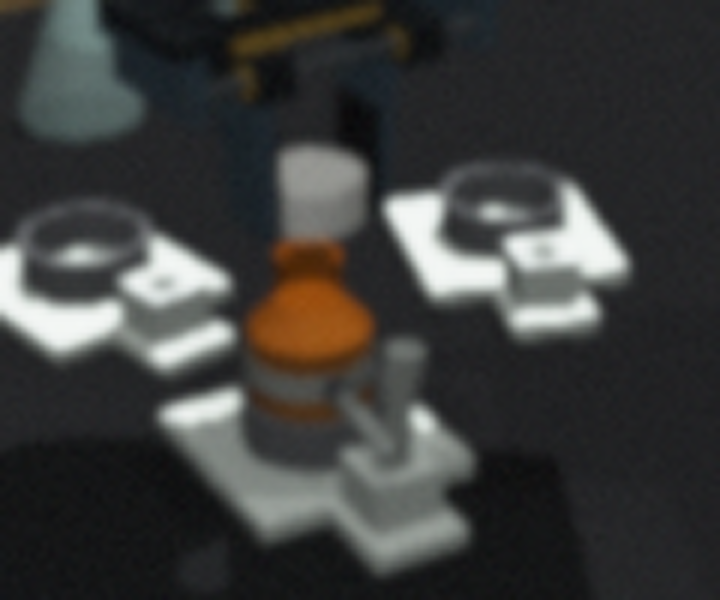

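View pics/w9.png

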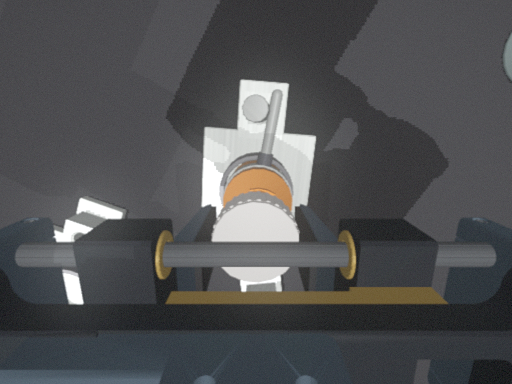

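View pics/scene9.png

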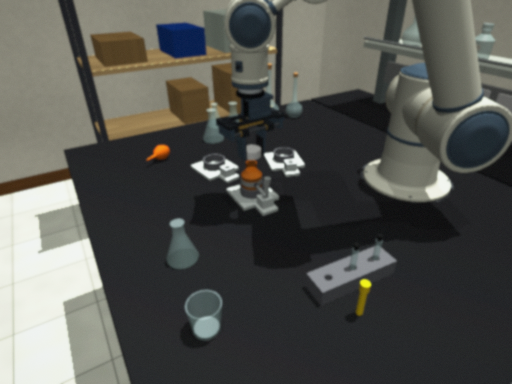

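Run:
```python
from h import *
for X in ([.4842,-.1783,.16],[.4842,-.1783,.136],[.484,-.178,.116]): print(((proj("scene",X)-[200,120])*6).round())
ctrl.sign_off()
```

```text
[305. 166.]
[306. 211.]
[308. 248.]
the job is handed in; nothing more can be done
```

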